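# Jack a sagging board stand level and hold it

## Robot

A 6-joint arm with a two-finger parallel gripper is mounted at the origin on a cart in front of the work surface, level with it; the furniture and walls round the work are solid. World frame = base frame: x ahead of the robot, y to its left, z up, the work surface at z = 0. Lengths are in mm, angles in degrees, forces in N, time in s.
With the tool pointing down it reaches from about 325 to 775 mm from the base axis. Payload 5.5 kg.
Tool frame: the origin (TCP) lies at the very end of the fingers, on their centre line; the grasp point (between the pads) lies 19 mm behind it; z points along the fingers, y is the line along which they close (so a half turn about z gives the same grasp; the last joint's range is limited). The gripper opens to 85 mm and grips with 20 to 120 N. Pads are 22 mm wide; open, the fingers measure 114 mm over their backs; the gripper's body (76 mm by 85 mm) begins 54 mm behind the grasp point. The pads swing forward as they close: fully open they stand 13 mm farther back than shut.
Start: joints at [71.35, 5.22, 70.514, -0, 104.267, -3.249], TCP at [159.349, 578.467, 197.875] pointing down, gripper open.
Joint ranges: [-164.24, 164.24], [-49.07, 125.15], [9.68, 141.18], [-86.29, 266.29], [3.28, 154.24], [-151.56, 151.56]. Speed limits (degrees/s): [147.25, 147.25, 172.46, 180, 180, 180].

## Interface

Orientations are given as [roll, pitch, yaw] about the fixed x, y, z axes, in that order (R = Rz(yaw) Ry(pitch) Rx(roll)).
In Python, from workcell import status, eyes, ticket gives the robot as it stands.
- The arm moves only by the shell command python3 -m pendant 'ROWS' [FORCE]. ROWS is JSON, a list that holds one entry, the list of rows, each a list of 7 numbers: the turn, a rotation vector about the tool's x, y, z in rad, then the shift along the tool's x, y, z in m, then the finger opening in m, from 0 to 0.0854. In form: [[[ax, ay, az, tx, ty, tz, claw], ...]]. A call has 1 to 5 rows; each row is the pose to reach, as a shift and turn from the pose commanded when the call began, along the tool's axes at that moment; what a row does not reach only later rows make up. A row lasts 1/12 s, in which the tool goes at most 41.7 mm and 7.16 degrees, less where a joint would pass 70% of its speed; a pose out of reach is approached as far as the arm can. A call with a gripper value outside its range is refused whole. The fingers move at their own pace and stop on an object; FORCE is the grip in N (left out, the last holds). Time passes only in rows, so rows that repeat a pose let the fingers close. It gives the time, the measured TCP pose, the force, the opening and the grip force at its end, in the units of the state.
- status.state(): the state, without advancing time (a new reading comes with each control period).
- eyes.camera(name): name is "scene" or "top" or "wrist"; returns a dict with "image" (400x640x3 uint8, red, green, blue), "z_map" (400x640 float32, mm along the optical axis (not along the pixel's ray), 0 where there is no reading), "fovy" (degrees; the focal length in pixels is half the picture's height over the tangent of half this angle, whatever the lens; pixels are square), "cx", "cy" (the principal point, pixels), "xyz" and "attitude" of the camera in the world. Camera axes: x right, y down, z forward; pixel columns grow to the right and rows downward; lengths in mm; the calibration is good to about 2 mm. The wrist camera is an equidistant fisheye: a pixel r from the principal point sees the ray r / f radians off the axis. A picture is of the moment at which its call begins.
- ticket.job_done(): hands the job in; it is judged then, once.
The state is a dict: "clock": time; "q": joint angles; "qvel": joint speeds; "joint_torque": joint torques, N m; "ee_pos": TCP position; "tcp_rot": TCP orientation; "force": force on the tool from outside, world axes, zero at the start; "ft_torque": the same for the moment, N m; "finger_gap": finger opening in mm; "finger_force": force on a finger pad.
Only numpy, scipy, OpenCV 4.12 (cv2) and the standard library are available. Lean on these libraries where they do the work, as an engineer would, in place of code of your own. Each camera call takes 0.05 s, during which the arm holds its last target. There are 200 camera calls.

## Task

The hinged plate of the board stand has sagged. First turn the stand's hold-down knob clockwise until its pointer stands at the index mark on the dial, which frees the plate; then set the lever jack on the bench with its round saddle centred under the plate's lift pad, and press the jack's handle all the way down so that the plate comes up level. Finish while still holding the handle down, with the plate carried by the jack alone, and leave the meter, pliers, tape and solder spool where they are.

Things in the scene. Friction and masses are not known exactly. Their poses are not given: they have to be found in the camera images.
- stand: Board stand, fixed: grey base with a hinged aluminium plate (175 x 150 x 8 mm, a circuit board on top). Origin on the bench under the plate's middle. Hinge along its y at x = +90 mm, 105 mm up; the plate's free edge is towards -x, where a tab 36 mm wide reaches x = -140 mm. Base ends at x = -75. Knob dial at x = -40, y = +112 mm, face 106 mm up. Highest part at rest: the knob, 140 mm.
- plate (a joint): Tilt of the hinged plate in rad: 0 = sagged onto its rests, 0.16 = level, limit 0.26. Lifting it takes about 5 N at the lift pad. The knob's tongue blocks it below 0.1 unless the knob is at the index.
- lift_tab: The tab at the middle of the plate's free edge, 52 x 36 x 8 mm, with the lift pad below it; rigidly part of the plate. Its origin lies on the plate's hinge axis.
- lift_pad (a point): Lift point: centre of the underside of a round dark steel boss, 20 mm across and 10 mm high, under the tab, 210 mm from the hinge. It faces down. About 58 mm above the bench when sagged, 91 mm when level.
- clamp_knob (a joint): Hold-down knob, turns clockwise seen from above, rad: starts at 0 to 0.5 (steel tongue over the plate), index mark at 1.35 (pointer and tongue towards the stand's -x, along the plate's edge, plate free), stop at 1.9. Stays where it is left (friction about 0.04 N m).
- knob_grip (a point): On the knob's upright axis, 10 mm below the top of its grip bar: a black upright bar 36 mm long, 11 mm thick, 31 mm high, 4 mm above the dial. The point's x axis lies along the bar towards the pointer.
- jack: Loose lever jack, 0.75 kg: flat steel base 212 x 90 x 10 mm, a grey upright block, a round saddle at one end and a handle rising over the other end. Origin under the base, on the bench; saddle at its x = +80 mm (base ends at +102), handle towards its -x (base ends at -110, raised handle reaches -127).
- jack_grip (a point): Where to take the jack from above: in the upright block, 17 mm below its top, 88 mm above the jack's underside. The block is 46 mm along the jack's x and 30 mm across (its y); it stands at x = -8 to 38 mm and is 105 mm high.
- saddle_top (a point): Centre of the top face of the jack's round steel saddle, 36 mm across: 49 mm above the bench with the handle up, 90.7 mm with it fully down. It rises straight up.
- jack_handle (a joint): Jack handle in rad: 0 = up (rising 0.6 rad above level; a spring brings it back there), 0.75 = fully down on its stop (0.15 rad below level). The saddle rises 55.6 mm per rad. Hinge across the jack at its x = -8 mm, 75 mm above its underside. Pressing it under load takes about 5 N at the pad.
- handle_pad (a point): Middle of the top of the handle's flat rubber end pad (52 mm along the handle, 32 mm wide), 117 mm from the handle's hinge; the point's z axis is the pad's outward normal. About 145 mm above the bench when up, 62 mm when fully down.
- red_meter: Bystander: red multimeter, 148 x 72 x 43 mm. Origin under its middle.
- needle_pliers: Bystander: blue-handled pliers lying flat, 158 x 47 x 12 mm. Origin under the middle.
- tape_black: Bystander: roll of black tape, 68 mm across, 19 mm high. Origin under its middle.
- solder_spool: Bystander: solder wire spool, 62 mm across, 42 mm high. Origin under its middle.

How it is judged:
By the outcome, as a careful person would: the job done as asked, in the order asked, and still so for the second after the job is handed in, while the arm keeps its last pose, push and grip.
It also fails if it takes over 66 s, if anything falls off the work surface, if the arm or the gripper's body presses on something with over 40 N, if the wrist force passes 120 N, or if a joint passes its speed limit or range.

## Working session

There is one attempt and no reset: what is moved stays moved. The work goes in short steps, Python scripts to look and compute and a shell command to move; the robot and the scene stay as the last step left them, time stands still between calls to the robot, and variables do not carry over. Pictures are saved under pics/ and viewed, at most 10 in all, crops included, and the job is handed in when it is done.

```bash
mkdir -p pics; ls; cat > h.py <<'E'
import numpy as np, cv2
from scipy.spatial.transform import Rotation as R
from workcell import status, eyes, ticket
def cam(n):
    c=eyes.camera(n); c['f']=200/np.tan(np.radians(c['fovy']/2)); c['R']=R.from_euler('xyz',c['attitude'],degrees=True).as_matrix(); c['xyz']=np.array(c['xyz']); return c
def cloud(c):
    v,u=np.mgrid[:400,:640]; z=c['z_map']
    P=np.stack([(u-c['cx'])/c['f']*z,(v-c['cy'])/c['f']*z,z],-1)
    W=P@c['R'].T+c['xyz']; W[z<=0]=np.nan; return W
E
python3 - <<'E'
from h import *
import pickle
print(status.state())
for n in ['top','scene']:
    c=cam(n); print(n,c['xyz'],c['attitude'],c['f'],c['cx'],c['cy'])
    pickle.dump(c,open(n+'.pkl','wb')); cv2.imwrite(f'pics/{n}0.png',cv2.cvtColor(c['image'],cv2.COLOR_RGB2BGR))
E
```

```text
pics
{'clock': 0.0, 'q': array([ 7.13517707e+01,  5.26440404e+00,  7.05821522e+01, -1.51491748e-03,
        1.04266896e+02, -3.24826917e+00]), 'qvel': array([ 0.01065787, -0.00452643,  0.08073024,  0.03082034,  0.04208909,
        0.09467974]), 'joint_torque': array([ 1.12040103e-03, -4.58727944e+01, -4.18027532e+01,  2.31813074e-04,
        1.15876039e-02,  6.31887715e-06]), 'ee_pos': array([159.22823742, 578.1237293 , 196.73470957]), 'tcp_rot': array([-1.79886646e+02, -4.96194800e-03,  1.64599663e+02]), 'force': array([-0.63968431,  0.52130372, -0.48655675]), 'ft_torque': array([0.00989118, 0.01452268, 0.00883937]), 'finger_force': 0.0, 'finger_gap': 85.54644318304588}
top [ 376.63933974  109.95622789 1661.18273774] [-171.86076858    0.38970763  -88.68429552] 487.8859000563884 317.7858714295281 198.7532684635613
scene [  -5.99552273  998.21358194 1304.02926884] [-139.21022809   -0.59841592 -145.80776339] 514.4878177123009 319.8649242036147 196.4064398684506
```

View pics/top0.png

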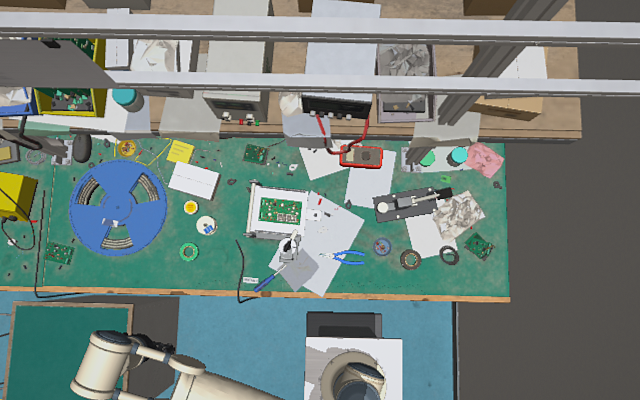

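View pics/scene0.png

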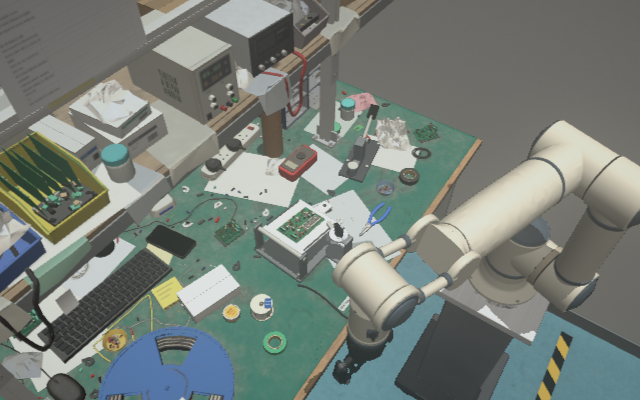

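Top view: stand plate at (278,212), its tab to the right at about (313,215), knob at (288,247). The jack is at (413,203) with its saddle left at (383,208) and its handle up-right. The pliers are at (345,257) and the meter at (361,156). Next I'll get coarse metric positions.

```bash
python3 - <<'E'
from h import *
import pickle
c=pickle.load(open('top.pkl','rb')); W=cloud(c)
g=c['image'][140:280,220:480]; 
cv2.imwrite('pics/topc.png',cv2.cvtColor(cv2.resize(g,None,fx=3,fy=3,interpolation=cv2.INTER_CUBIC),cv2.COLOR_RGB2BGR))
for u,v in [(278,212),(252,212),(305,212),(313,215),(288,247),(288,240),(383,208),(413,203),(440,195),(345,257),(361,156),(380,200),(400,240),(383,247),(410,260)]: print(u,v,W[v,u].round(0))
# jack: points above bench in region
def rect(m):
    p=W[m][:,:2].astype(np.float32); return len(p),cv2.minAreaRect(p)
v,u=np.mgrid[:400,:640]
m=(u>365)&(u<460)&(v>180)&(v<232)
print('block',rect(m&(W[...,2]>98)&(W[...,2]<110)&(u<430)),'base',rect(m&(W[...,2]>5)&(W[...,2]<15)))
E
```

```text
278 212 [554. 253.  96.]
252 212 [551. 335. 112.]
305 212 [557. 166.  88.]
313 215 [549. 140.  76.]
288 247 [442. 216. 113.]
288 240 [464. 217. 106.]
383 208 [581. -91.  50.]
413 203 [ 595. -185.   79.]
440 195 [ 614. -259.  141.]
345 257 [417.  30.   2.]
361 156 [756. -16.  50.]
380 200 [613. -86.  12.]
400 240 [ 479. -156.   -1.]
383 247 [453. -95.  22.]
410 260 [ 412. -189.    4.]
block (137, ((600.8899536132812, -171.88079833984375), (29.343660354614258, 86.7354736328125), 11.425385475158691)) base (1420, ((595.6279296875, -198.07618713378906), (172.77896118164062, 321.4701232910156), 1.2694822549819946))
```

View pics/topc.png

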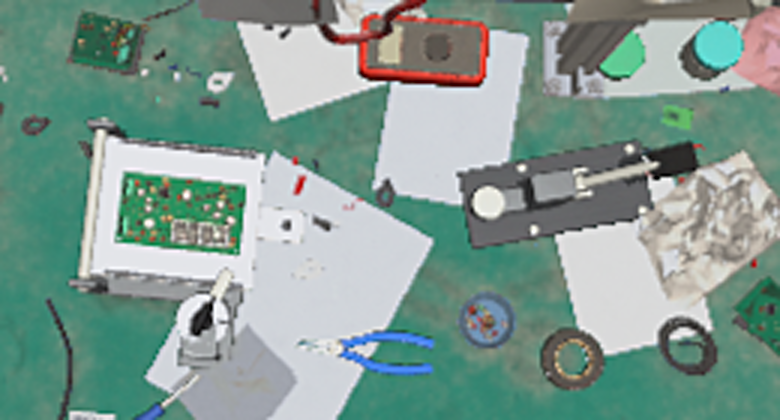

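The knob is at crop (208,318) with its tongue over the plate edge, pointing up-right. The tab is at (285,225), the saddle at (490,203), the block near (555,183) and the handle pad at (675,160). I'll move over the knob and look closer with the wrist camera.

```bash
cat >> h.py <<'E'
def go(xyz,yaw):
    s=status.state(); M=R.from_euler('xyz',s['tcp_rot'],degrees=True); G=R.from_euler('xyz',[180,0,yaw],degrees=True)
    d=M.inv().apply(np.array(xyz)-s['ee_pos'])/1000; r=(M.inv()*G).as_rotvec()
    print('pos',s['ee_pos'].round(1),s['tcp_rot'].round(1),'ROW',r.round(3),d.round(4),'nrows %.1f'%max(np.linalg.norm(d)/.0417,np.degrees(np.linalg.norm(r))/7.16))
E
python3 -c "
from h import *
go([445,214,330],158)
c=cam('wrist');print(c['xyz']-status.state()['ee_pos'],c['attitude'],c['f'],c['cx'],c['cy'])"
```

```text
pos [159.2 578.1 196.8] [-179.9   -0.   164.6] ROW [-0.002 -0.     0.115] [-0.3722 -0.2754 -0.1327] nrows 11.6
[-68.78690949  19.78248399 176.36470318] [1.63703846e+02 8.02336401e-02 7.46923552e+01] 309.70691628693146 315.37170514998934 199.22963036347278
```

```bash
for i in 1 2 ; do :; done; python3 -m pendant '[[[0,0,0.04,-0.02,-0.01,-0.04,0.085],[0,0,0.08,-0.04,-0.03,-0.08,0.085],[0,0,0.115,-0.07,-0.05,-0.11,0.085],[0,0,0.115,-0.1,-0.074,-0.13,0.085],[0,0,0.115,-0.131,-0.097,-0.133,0.085]]]' && python3 -m pendant '[[[0,0,0,-0.033,-0.023,0,0.085],[0,0,0,-0.066,-0.046,0,0.085],[0,0,0,-0.099,-0.069,0,0.085],[0,0,0,-0.132,-0.092,0,0.085],[0,0,0,-0.165,-0.115,0,0.085]]]'; python3 -c "
from h import *
go([445,214,330],158)"
```

```text
clock: 0.57
ee_pos: [252.3, 460.0, 331.6]
tcp_rot: [179.7, 0.0, 158.1]
force: [1.4, -0.1, 1.6]
finger_gap: 85.0
finger_force: 0.0
clock: 0.98
ee_pos: [362.5, 290.1, 327.8]
tcp_rot: [-180.0, 0.0, 158.0]
force: [1.0, 0.1, -0.1]
finger_gap: 85.0
finger_force: 0.0
pos [362.5 290.1 327.8] [-180.    0.  158.] ROW [-0.     0.     0.001] [-0.105  -0.0397 -0.0022] nrows 2.7
```

```bash
python3 -m pendant '[[[0,0,0,-0.035,-0.013,0,0.085],[0,0,0,-0.07,-0.026,0,0.085],[0,0,0,-0.1,-0.038,0,0.085],[0,0,0,-0.1,-0.038,0,0.085],[0,0,0,-0.1,-0.038,0,0.085]]]'; python3 - <<'E'
from h import *
import pickle
c=cam('wrist'); c['st']=status.state(); pickle.dump(c,open('w1.pkl','wb'))
cv2.imwrite('pics/w1.png',cv2.cvtColor(c['image'],cv2.COLOR_RGB2BGR))
E
```

```text
clock: 1.4
ee_pos: [441.3, 217.9, 327.1]
tcp_rot: [-179.9, -0.1, 157.8]
force: [-0.8, 1.4, -0.2]
finger_gap: 84.6
finger_force: 0.0
```

View pics/w1.png

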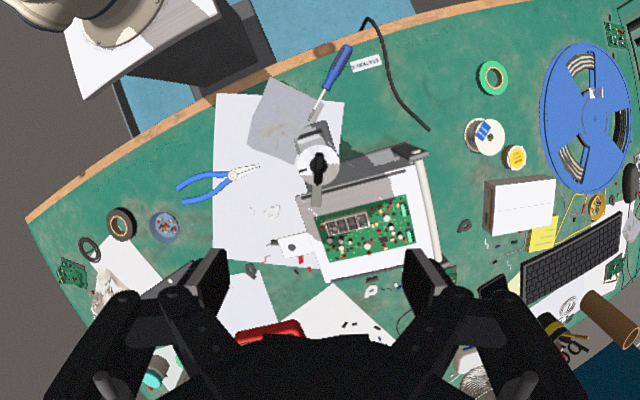

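The wrist view shows the knob's black grip bar at (318,168) on its dial. The tongue points down to (316,200) over the plate edge, and the tab with its screw is at (291,245). Now I'll measure in 3D.

```bash
cat >> h.py <<'E'
def rays(c,u,v):
    a=np.stack([np.asarray(u)-c['cx'],np.asarray(v)-c['cy']],-1).astype(float); r=np.linalg.norm(a,axis=-1,keepdims=True)+1e-9
    t=r/c['f']; return np.concatenate([a/r*np.tan(t),np.ones_like(r)],-1)@c['R'].T
def wcloud(c):
    v,u=np.mgrid[:400,:640]; W=rays(c,u,v)*c['z_map'][...,None]+c['xyz']; W[c['z_map']<=0]=np.nan; return W
def onplane(c,u,v,z):
    d=rays(c,u,v); return c['xyz']+d*((z-c['xyz'][2])/d[...,2:3])
E
python3 - <<'E'
from h import *
import pickle
c=pickle.load(open('w1.pkl','rb')); W=wcloud(c); im=c['image'].astype(int); v,u=np.mgrid[:400,:640]
def rect(m):
    p=W[m][:,:2].astype(np.float32); r=cv2.minAreaRect(p); b=cv2.boxPoints(r); e=b[1]-b[0]; f=b[2]-b[1]
    h=lambda q:np.degrees(np.arctan2(q[1],q[0])).round(1)
    print(len(p),'mean',p.mean(0),np.median(W[m],0).round(1),'c',np.round(r[0],1),'sides',np.linalg.norm(e).round(1),h(e),np.linalg.norm(f).round(1),h(f))
k=(abs(u-318)<30)&(abs(v-168)<40)
print('bar');rect(k&(W[...,2]>132)&(W[...,2]<146))
print('dial heights',[W[y,x].round(0) for x,y in [(305,160),(335,160),(316,198),(291,245),(318,150),(318,186)]])
g=im.max(2)<75
print('dark');rect(k&g&(W[...,2]>104))
# plate surface: white-ish; fit plane
t=(abs(u-291)<25)&(abs(v-245)<22)&(W[...,2]>60)&(W[...,2]<90)
print('tabregion');rect(t)
p=(u>290)&(u<450)&(v>150)&(v<290)&(W[...,2]>60)&(W[...,2]<135)
rect(p)
x=slice(140,215),slice(285,350)
cv2.imwrite('pics/w1c.png',cv2.cvtColor(cv2.resize(c['image'][130:290,260:450],None,fx=4,fy=3.75,interpolation=cv2.INTER_CUBIC),cv2.COLOR_RGB2BGR))
E
```

```text
bar
266 mean [440.13913 222.43263] [440.7 222.7 140. ] c [440.2 222.1] sides 36.8 -25.3 11.3 64.7
dial heights [array([428., 209., 106.]), array([443., 245., 107.]), array([483., 202.,  99.]), array([543., 138.,  79.]), array([423., 230., 106.]), array([469., 211.,  97.])]
dark
343 mean [439.19165 222.52481] [439.2 222.8 139.5] c [433.  226.9] sides 61.8 -51.6 29.1 38.4
tabregion
876 mean [543.63965 149.84265] [543.  150.1  78.2] c [540.7 149.6] sides 51.9 -9.2 63.5 80.8
13664 mean [538.5252  255.20306] [537.7 250.7  99.5] c [529.5 252.2] sides 212.2 -9.0 234.3 81.0
```

View pics/w1c.png

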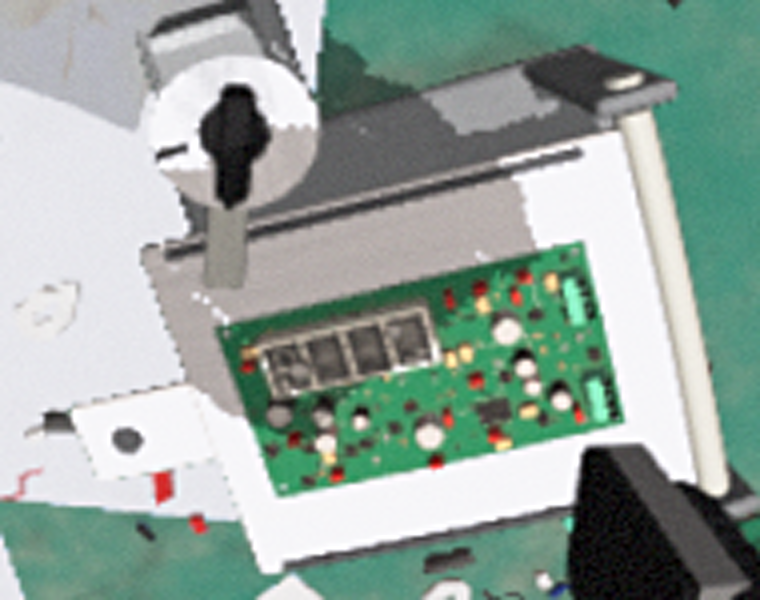

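```bash
python3 - <<'E'
from h import *
import pickle
c=pickle.load(open('w1.pkl','rb'))
f=lambda x,y,z:onplane(c,260+x/4,130+y/3.75,z).round(1)
print('index',f(158,157,106),f(186,150,106),'dial c edges',f(148,130,106),f(318,130,106),f(232,56,106))
print('screw',f(127,440,77),'tabcorners',f(72,412,76),f(95,478,76))
print('slot',f(170,255,100),f(580,153,108),'rod',f(640,115,110),f(712,490,110))
t=pickle.load(open('top.pkl','rb')); 
go([440,222,190],155)
E
```

```text
index [440.2 196.5 106. ] [441.3 206.  106. ] dial c edges [430.1 197.2 106. ] [450.9 248.5 106. ] [416.5 232.2 106. ]
screw [547.3 136.7  77. ] tabcorners [528.6 122.   76. ] [559.1 117.9  76. ]
slot [476.  185.6 100. ] [490.3 327.8 108. ] rod [484.3 351.6 110. ] [640.6 337.5 110. ]
pos [440.6 218.9 327.5] [-1.800e+02 -1.000e-01  1.579e+02] ROW [-0.001 -0.001  0.051] [0.0015 0.0027 0.1375] nrows 3.3
```

```bash
python3 -m pendant '[[[0,0,0.025,0.001,0.001,0.04,0.06],[0,0,0.051,0.001,0.003,0.08,0.05],[0,0,0.051,0.001,0.003,0.12,0.05],[0,0,0.051,0.001,0.003,0.137,0.05],[0,0,0.051,0.001,0.003,0.137,0.05]]]'; python3 -c "
from h import *
go([440.2,222.3,114],155)"
```

```text
clock: 1.87
ee_pos: [437.5, 222.7, 185.2]
tcp_rot: [-179.6, -0.4, 155.2]
force: [-0.5, -0.3, -1.0]
finger_gap: 50.4
finger_force: 0.0
pos [437.5 222.7 185.2] [-179.6   -0.4  155.2] ROW [-0.007 -0.006  0.004] [-0.0031  0.0012  0.0712] nrows 1.7
```

```bash
python3 -m pendant '[[[0,0,0,-0.0005,0,0.035,0.05],[0,0,0,-0.0005,0.0003,0.06,0.05],[0,0,0,-0.0005,0.0005,0.073,0.05],[0,0,0,-0.0005,0.0005,0.073,0.05],[0,0,0,-0.0005,0.0005,0.073,0.05]]]'; python3 -c "
from h import *
go([440.2,222.3,114],155)"
```

```text
clock: 2.28
ee_pos: [441.4, 223.3, 119.5]
tcp_rot: [179.9, 0.0, 155.1]
force: [-0.6, -1.2, 0.9]
finger_gap: 49.9
finger_force: 0.0
pos [441.4 223.3 119.5] [179.9   0.  155.1] ROW [0.001 0.001 0.002] [ 0.0007 -0.0014  0.0055] nrows 0.1
```

```bash
python3 -m pendant '[[[0,0,0,0.0005,-0.001,0.0035,0.05],[0,0,0,0.0005,-0.001,0.0035,0.02],[0,0,0,0.0005,-0.001,0.0035,0],[0,0,0,0.0005,-0.001,0.0035,0],[0,0,0,0.0005,-0.001,0.0035,0]]]' 30;python3 -m pendant '[[[0,0,0,0,0,0,0],[0,0,0,0,0,0,0],[0,0,0,0,0,0,0],[0,0,0,0,0,0,0]]]'
```

```text
clock: 2.7
ee_pos: [440.8, 222.0, 115.2]
tcp_rot: [180.0, 0.0, 155.1]
force: [-0.3, 0.4, 0.2]
finger_gap: 1.7
finger_force: 0.0
clock: 3.03
ee_pos: [440.5, 221.9, 114.4]
tcp_rot: [-180.0, -0.0, 155.1]
force: [0.2, -0.4, -0.4]
finger_gap: 0.0
finger_force: 0.0
```

```bash
python3 - <<'E'
from h import *
import pickle
c=cam('wrist'); pickle.dump(c,open('w2.pkl','wb'))
cv2.imwrite('pics/w2.png',cv2.cvtColor(c['image'],cv2.COLOR_RGB2BGR))
E
```

```text
(no output)
```

View pics/w2.png

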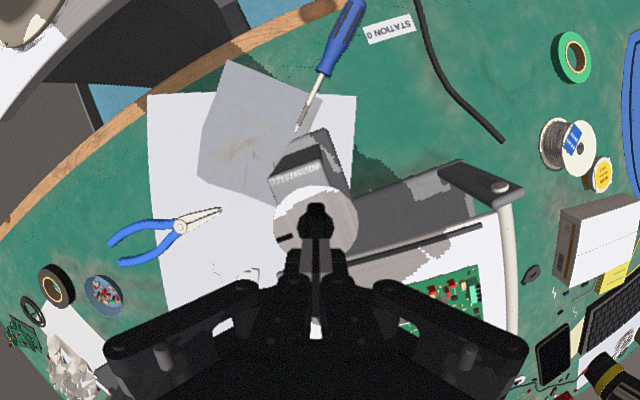

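```bash
python3 - <<'E'
from h import *
import pickle
c=pickle.load(open('w2.pkl','rb'));s=status.state();print(s['ee_pos'],s['tcp_rot'],s['finger_gap'],s['force'],c['xyz'],c['attitude'])
def proj(P):
    q=(np.array(P,float)-c['xyz'])@c['R']; r=np.hypot(q[0],q[1]); t=np.arctan2(r,q[2]); return (c['cx']+c['f']*t*q[0]/r, c['cy']+c['f']*t*q[1]/r)
M=R.from_euler('xyz',s['tcp_rot'],degrees=True)
for b in [0,-19,-54]: print(b,np.round(proj(s['ee_pos']+M.apply([0,0,b])),0))
print('bar',np.round(proj([440.2,222.1,140])),np.round(proj([440.2,222.1,106])))
W=wcloud(c)
for u,v in [(316,210),(316,222),(316,240),(316,260),(316,280),(295,265),(337,265),(316,300),(300,280)]: print(u,v,W[v,u].round(0),c['image'][v,u])
cv2.imwrite('pics/w2c.png',cv2.cvtColor(cv2.resize(c['image'][180:320,260:380],None,fx=4,fy=4),cv2.COLOR_RGB2BGR))
E
```

```text
[440.45517946 221.88979683 114.42081007] [-1.79996248e+02 -4.22174916e-03  1.55083837e+02] -0.05156296274444589 [-0.07390996 -0.11522551  0.40366301] [375.67919782 252.53994688 290.93832967] [ 1.63705360e+02 -1.66035678e-02  6.51786033e+01]
0 [314. 231.]
-19 [314. 243.]
-54 [314. 275.]
bar [314. 248.] [314. 225.]
316 210 [424. 230. 129.] [ 2 10  0]
316 222 [427. 229. 141.] [30 27 28]
316 240 [431. 228. 155.] [11 16 16]
316 260 [431. 227. 175.] [8 9 5]
316 280 [433. 226. 186.] [33 32 30]
295 265 [430. 218. 174.] [15 15 12]
337 265 [438. 234. 173.] [16 13 21]
316 300 [442. 222. 186.] [36 35 31]
300 280 [427. 223. 194.] [17 21 17]
```

View pics/w2c.png

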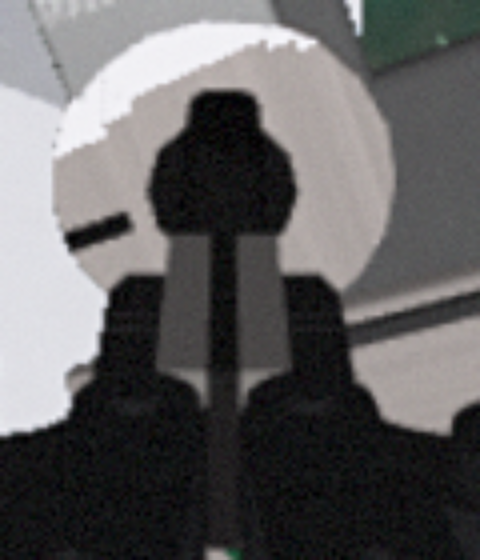

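```bash
python3 - <<'E'
from h import *
import pickle
c=pickle.load(open('w2.pkl','rb'));W=wcloud(c)
np.set_printoptions(linewidth=200)
for v in range(200,300,5): print(v,W[v,286:350:4,2].round(0).astype(int))
print('x along tool from TCP:')
h=np.array([np.cos(np.radians(155)),np.sin(np.radians(155))])
for v in range(200,300,10): print(v,((W[v,300:336:4,:2]-[440.5,221.9])@h).round(0).astype(int))
E
```

```text
200 [106 106 106 106 105 107 107 106 106 107 107 106 107 108 106 107]
205 [107 107 106 106 106 107 118 119 119 116 107 108 107 107 107 105]
210 [107 107 107 106 107 119 128 128 127 125 105 108 106 107 106 107]
215 [106 107 106 107 109 130 136 137 137 134 111 107 106 106 106 107]
220 [                 107                  107 -9223372036854775808                  106                  111                  138                  139                  140                  140
                  139                  134                  110                  106                  106                  107                  107]
225 [106 107 106 110 110 139 141 140 140 139 138 110 107 107 107 107]
230 [106 107 107 111 111 138 140 141 140 140 111 111 107 107 107 107]
235 [107 109 107 107 110 139 141 140 141 139 110 110 106 106 106 105]
240 [106 105 106 106 155 154 155 155 154 155 154 106 106 107 107 105]
245 [107 106 107 106 161 161 160 162 161 161 159 160 108 107 107 107]
250 [107 157 157 158 165 166 166 165 165 166 166 165 158 157 106 108]
255 [  2 163 162 162 171 170 170 170 170 170 169 163 162 
[... 294 characters left out ...]
80 [195 195 195 195 193 194 194 186 186 194 193 194 195 195 195 193]
285 [196 197 196 196 197 197 194 185 186 197 196 198 196 196 197 197]
290 [200 199 201 199 200 201 194 185 185 198 200 199 200 200 201 200]
295 [203 203 202 202 203 204 195 186 186 197 202 203 203 203 203 203]
x along tool from TCP:
200 [17 17 17 17 17 17 17 17 17]
210 [11 11 17 18 18 18 15 11 11]
220 [ 6  5 16 16 16 16 16  6  5]
230 [-2 -1 11 11 11 11 10 -1 -1]
240 [-10  12  12  11  11  11  11  12 -10]
250 [ 7 11 11 11 12 11 12 11  7]
260 [12 11 11 11 11 11 11 11  7]
270 [11 11 11 11 12 12 11 11 12]
280 [13 12 13  8  8  8 13 12 13]
290 [13 12 12  3  3  6 12 12 12]<stdin>:5: RuntimeWarning: invalid value encountered in cast
```

The pads' lower edge is measured at z≈152 and they closed above the bar top (141), with zero gap and force. So the true fingertips are about 38 mm higher than the reported TCP. I'll open and check the finger depth again on the way down.

```bash
python3 -m pendant '[[[0,0,0,0,0,0,0.04],[0,0,0,0,0,0,0.04],[0,0,0,0,0,0,0.04],[0,0,0,0,0,0.008,0.04],[0,0,0,0,0,0.015,0.04]]]'; python3 -m pendant '[[[0,0,0,0,0,0.0,0.04],[0,0,0,0,0,0.0,0.04]]]'; python3 - <<'E'
from h import *
c=cam('wrist'); W=wcloud(c); s=status.state(); M=R.from_euler('xyz',s['tcp_rot'],degrees=True)
T=(W-s['ee_pos'])@M.as_matrix()  # tool frame
m=(abs(T[...,0])<16)&(abs(T[...,1])>12)&(abs(T[...,1])<50)&(T[...,2]<0)&(T[...,2]>-90)
for sg in(-1,1):
    q=T[m&(np.sign(T[...,1])==sg)]; print(sg,len(q),'z pct',np.percentile(q[:,2],[90,97,99,100]).round(1),'y inner',np.percentile(abs(q[:,1]),[0,2,50]).round(1),'x',np.percentile(q[:,0],[2,50,98]).round(1))
for y in range(10,46,4): 
    print(y,[np.round(np.nanmax(np.where((abs(T[...,0])<16)&(abs(T[...,1]-k*y)<2)&(T[...,2]<5),T[...,2],-999)),1) for k in(-1,1)])
print(s['ee_pos'])
E
```

```text
clock: 3.5
ee_pos: [440.7, 222.0, 99.1]
tcp_rot: [180.0, 0.0, 155.1]
force: [0.1, -0.4, -1.4]
finger_gap: 39.9
finger_force: 0.0
clock: 3.67
ee_pos: [439.8, 221.7, 98.2]
tcp_rot: [-179.9, -0.1, 155.1]
force: [-0.6, 0.2, 0.1]
finger_gap: 40.2
finger_force: 0.0
-1 4657 z pct [-7.6 -6.9 -6.6 -5.1] y inner [12.  13.1 23.8] x [-12.1   7.6  14.2]
1 4722 z pct [-7.5 -6.9 -6.5 -2.4] y inner [12.  13.3 24.4] x [-12.3   7.7  14.3]
10 [np.float64(-6.3), np.float64(-6.1)]
14 [np.float64(-5.7), np.float64(-5.9)]
18 [np.float64(-5.9), np.float64(-6.2)]
22 [np.float64(-5.8), np.float64(-6.0)]
26 [np.float64(-5.1), np.float64(-2.4)]
30 [np.float64(-40.6), np.float64(-6.0)]
34 [np.float64(-43.7), np.float64(-41.9)]
38 [np.float64(-76.3), np.float64(-75.2)]
42 [np.float64(-78.0), np.float64(-76.8)]
[440.17125052 221.78022823  98.88275842]
```

Confirmed: the reported TCP is below the dial with no contact, and the fingertips sit about 38–40 mm behind it. I'll lower 22 mm more and grip.

```bash
python3 -m pendant '[[[0,0,0,0,0,0.012,0.04],[0,0,0,0,0,0.021,0.04],[0,0,0,0,0,0.021,0.04],[0,0,0,0,0,0.021,0.04]]]';python3 -m pendant '[[[0,0,0,0,0,0,0.02],[0,0,0,0,0,0,0],[0,0,0,0,0,0,0],[0,0,0,0,0,0,0],[0,0,0,0,0,0,0]]]' 35
```

```text
clock: 4.05
ee_pos: [439.7, 221.6, 77.1]
tcp_rot: [-179.9, -0.1, 155.1]
force: [-0.4, -0.4, 0.9]
finger_gap: 40.0
finger_force: 0.0
clock: 4.47
ee_pos: [440.6, 221.8, 79.0]
tcp_rot: [180.0, 0.0, 155.1]
force: [-1.5, -2.0, 3.4]
finger_gap: 10.3
finger_force: 37.2
```

```bash
python3 -m pendant '[[[0,0,0.11,0,0,0,0],[0,0,0.22,0,0,0,0],[0,0,0.33,0,0,0,0],[0,0,0.44,0,0,0,0],[0,0,0.55,0,0,0,0]]]'; python3 -m pendant '[[[0,0,0.11,0,0,0,0],[0,0,0.22,0,0,0,0],[0,0,0.33,0,0,0,0],[0,0,0.44,0,0,0,0],[0,0,0.55,0,0,0,0]]]';python3 -m pendant '[[[0,0,0.08,0,0,0,0],[0,0,0.08,0,0,0,0],[0,0,0.08,0,0,0,0]]]'; python3 - <<'E'
from h import *
import pickle
c=cam('wrist'); pickle.dump(c,open('w3.pkl','wb'))
cv2.imwrite('pics/w3.png',cv2.cvtColor(cv2.resize(c['image'][130:290,230:400],None,fx=3.5,fy=3.5),cv2.COLOR_RGB2BGR))
E
```

```text
clock: 4.88
ee_pos: [440.7, 221.8, 79.0]
tcp_rot: [180.0, 0.0, 123.3]
force: [-0.6, -2.3, 2.6]
finger_gap: 10.2
finger_force: 37.1
clock: 5.3
ee_pos: [440.9, 221.8, 79.0]
tcp_rot: [179.9, -0.0, 91.7]
force: [0.4, -2.3, 2.5]
finger_gap: 10.4
finger_force: 37.1
clock: 5.55
ee_pos: [440.9, 221.9, 79.0]
tcp_rot: [179.9, -0.0, 87.6]
force: [0.0, -2.4, 3.8]
finger_gap: 10.7
finger_force: 37.2
```

View pics/w3.png

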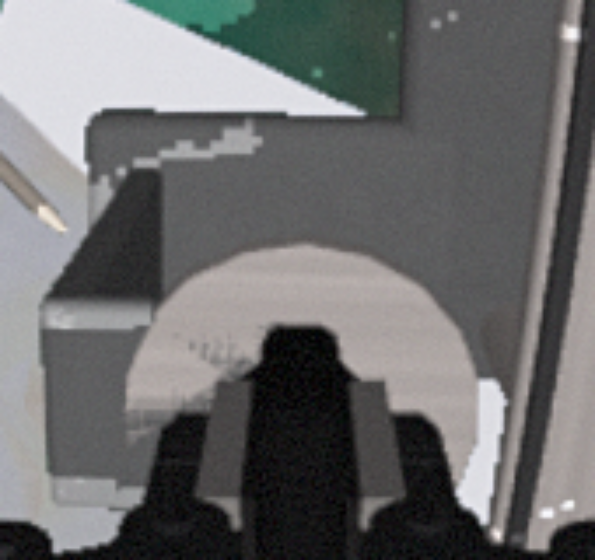

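```bash
python3 - <<'E'
from h import *
import pickle
hd=lambda a:np.degrees(np.arctan2(a[1],a[0])).round(1)
for n,box in [('w1',(296,308,160,180)),('w2',(272,296,228,246))]:
    c=pickle.load(open(n+'.pkl','rb')); W=wcloud(c); im=c['image'].max(2); v,u=np.mgrid[:400,:640]
    # dial: bright points at z 102..110 around axis
    d=(np.hypot(W[...,0]-440.5,W[...,1]-222)<34)&(W[...,2]>104)&(W[...,2]<109)
    P=onplane(c,u,v,106)[d&(im>110)][:,:2]; H=cv2.convexHull(P.astype(np.float32))
    cc=cv2.minEnclosingCircle(H)
    m=(u>=box[0])&(u<box[1])&(v>=box[2])&(v<box[3])&(im<90)&d
    Q=onplane(c,u,v,106)[m][:,:2]; e=np.linalg.svd(Q-Q.mean(0))[2][0] if len(Q)>2 else np.zeros(2)
    print(n,'dial',cc,'mark',len(Q),Q.mean(0),'hdg from dial c',hd(Q.mean(0)-cc[0]),'from 440.7,222',hd(Q.mean(0)-[440.7,222]),'line',hd(e))
c=pickle.load(open('w1.pkl','rb')); W=wcloud(c); im=c['image'].astype(int); v,u=np.mgrid[:400,:640]
b=(u>300)&(u<440)&(v>180)&(v<280)&(im[...,1]>im[...,0]+25)&(im[...,1]>im[...,2]+15)&(W[...,2]>75)&(W[...,2]<125)
n,l,st,_=cv2.connectedComponentsWithStats(cv2.morphologyEx(b.astype(np.uint8),cv2.MORPH_CLOSE,np.ones((9,9))))
k=1+st[1:,4].argmax(); p=W[l==k]; p=p[np.isfinite(p).all(1)]
r=cv2.minAreaRect(p[:,:2].astype(np.float32)); bp=cv2.boxPoints(r); print('pcb',st[k],r,hd(bp[1]-bp[0]),hd(bp[2]-bp[1]))
# hinge rod: highest points
m=(W[...,1]>320)&(W[...,1]<365)&(W[...,0]>480)&(W[...,0]<640)&(W[...,2]>105)&(W[...,2]<120)&(im.min(2)>110)
p=W[m][:,:2]; e=np.linalg.svd(p-p.mean(0),full_matrices=False)[2][0]; print('rod',len(p),p.mean(0),hd(e))
E
```

```text
w1 dial ((437.6223449707031, 222.14422607421875), 31.21074104309082) mark 4 [439.47613578 201.43915619] hdg from dial c -84.9 from 440.7,222 -93.4 line 93.0
w2 dial ((437.08380126953125, 222.66192626953125), 31.02684211730957) mark 55 [439.61080463 200.75615127] hdg from dial c -83.4 from 440.7,222 -92.9 line -94.3
pcb [ 314  194  102   69 3700] ((555.24560546875, 249.9656982421875), (133.41282653808594, 78.72917175292969), 85.87588500976562) -4.1 85.9
rod 1995 [551.18985877 335.94137297] -2.7
```

```bash
python3 -m pendant '[[[0,0,0.03,0,0,0,0],[0,0,0.03,0,0,0,0],[0,0,0.03,0,0,0,0.02],[0,0,0.03,0,0,0,0.03],[0,0,0.03,0,0,0,0.03]]]'; python3 -m pendant '[[[0,0,0,0,0,-0.02,0.03],[0,0,0,0,0,-0.06,0.04],[0,0,0,0,0,-0.1,0.085],[0,0,0,0,0,-0.14,0.085],[0,0,0,0,0,-0.18,0.085]]]';python3 -m pendant '[[[0,0,0,0,0,-0.02,0.085],[0,0,0,0.03,0,-0.03,0.085],[0,0,0,0.03,0,-0.03,0.085]]]'; python3 - <<'E'
from h import *
import pickle
c=cam('wrist'); pickle.dump(c,open('w4.pkl','wb'))
cv2.imwrite('pics/w4.png',cv2.cvtColor(c['image'],cv2.COLOR_RGB2BGR))
W=wcloud(c); im=c['image'].max(2)
b=(np.hypot(W[...,0]-440.5,W[...,1]-222)<25)&(W[...,2]>132)&(W[...,2]<146)
p=W[b][:,:2].astype(np.float32); r=cv2.minAreaRect(p); q=cv2.boxPoints(r); print(len(p),r,[np.degrees(np.arctan2(*(q[i+1]-q[i])[::-1])) for i in(0,1)])
E
```

```text
clock: 6.02
ee_pos: [440.1, 222.1, 77.9]
tcp_rot: [-179.9, -0.0, 85.8]
force: [0.7, 0.4, 0.0]
finger_gap: 30.1
finger_force: 0.0
clock: 6.43
ee_pos: [440.0, 222.0, 259.9]
tcp_rot: [-180.0, -0.0, 85.8]
force: [0.5, 0.1, 0.2]
finger_gap: 74.5
finger_force: 0.0
clock: 6.68
ee_pos: [443.3, 255.0, 291.2]
tcp_rot: [179.8, -0.3, 85.9]
force: [0.4, 0.8, 0.8]
finger_gap: 84.6
finger_force: 0.0
297 ((441.69903564453125, 222.562255859375), (36.12627410888672, 10.070499420166016), 85.84719848632812) [np.float32(-4.152838), np.float32(85.84719)]
```

View pics/w4.png

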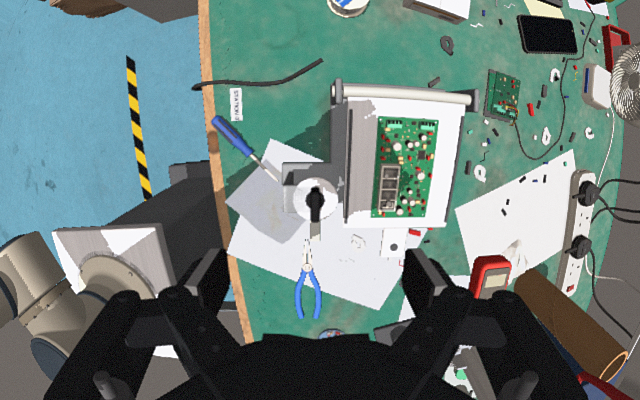

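```bash
python3 - <<'E'
from h import *
import pickle
c=pickle.load(open('w4.pkl','rb')); W=wcloud(c); im=c['image'].astype(int); v,u=np.mgrid[:400,:640]
hd=lambda a:np.degrees(np.arctan2(a[1],a[0])).round(1)
def rect(m,t):
    n,l,st,_=cv2.connectedComponentsWithStats(m.astype(np.uint8)); k=1+st[1:,4].argmax(); p=W[l==k]
    r=cv2.minAreaRect(p[:,:2].astype(np.float32)); b=cv2.boxPoints(r); print(t,len(p),np.round(r[0],1),np.round(r[1],1),hd(b[1]-b[0]),hd(b[2]-b[1]),'z',np.median(p[:,2]))
    return l==k
Z=W[...,2]
b=cv2.morphologyEx(((u>360)&(u<450)&(v>110)&(v<225)&(im[...,1]>im[...,0]+20)&(Z>70)).astype(np.uint8),cv2.MORPH_CLOSE,np.ones((9,9)))
rect(b,'pcb')
t=(Z>64)&(Z<86)&(W[...,1]<170)&(W[...,1]>100)&(u>370)&(u<420)&(v>215)
m=rect(t,'tab')
s=m&(im.max(2)<110); print('screw',s.sum(),W[s].mean(0), 'px',u[s].mean(),v[s].mean())
p=(Z>75)&(u>340)&(u<475)&(v>90)&(v<235)&(W[...,1]>150)&(W[...,0]>465); rect(p,'plate')
go([598,-165,330],101)
E
```

```text
pcb 4903 [555.7 249. ] [133.2  77.3] -4.7 85.3 z nan
tab 798 [555.4 143.3] [53.6 53.6] -0.7 89.3 z 77.8016245418475
screw 28 [546.36164185 137.38340039  78.9922922 ] px 393.5 246.5
plate 15766 [560.8 254. ] [199.  164.9] -2.1 87.9 z 99.8621384444834
pos [442.9 253.5 289.2] [ 1.799e+02 -1.000e-01  8.590e+01] ROW [ 0.001 -0.001 -0.263] [-0.4064  0.1845 -0.0412] nrows 10.7
```

```bash
python3 -m pendant '[[[0,0,-0.05,-0.036,0.016,-0.01,0.085],[0,0,-0.1,-0.072,0.033,-0.02,0.085],[0,0,-0.15,-0.108,0.049,-0.03,0.085],[0,0,-0.2,-0.144,0.066,-0.04,0.085],[0,0,-0.263,-0.18,0.082,-0.04,0.085]]]'; python3 -c "
from h import *
go([598,-165,330],101)"
```

```text
clock: 7.15
ee_pos: [511.4, 64.3, 329.5]
tcp_rot: [179.9, 0.0, 101.0]
force: [0.7, 1.2, 1.2]
finger_gap: 84.8
finger_force: 0.0
pos [511.4  64.3 329.5] [179.9   0.  101. ] ROW [0.001 0.    0.001] [-0.2416  0.0411 -0.0004] nrows 5.9
```

```bash
python3 -m pendant '[[[0,0,0,-0.04,0.007,0,0.085],[0,0,0,-0.08,0.014,0,0.085],[0,0,0,-0.12,0.021,0,0.085],[0,0,0,-0.16,0.028,0,0.085],[0,0,0,-0.2,0.035,0,0.085]]]';python3 -m pendant '[[[0,0,0,-0.03,0.006,0,0.085],[0,0,0,-0.03,0.006,0,0.085],[0,0,0,-0.03,0.006,0,0.085]]]'; cat > jack.py <<'E'
from h import *
hd=lambda a:np.degrees(np.arctan2(a[1],a[0])).round(1)
def measure(c):
    W=wcloud(c); im=c['image']; Z=W[...,2]; s=status.state()
    D=np.hypot(W[...,0]-s['ee_pos'][0],W[...,1]-s['ee_pos'][1])<170
    v,u=np.mgrid[:400,:640]
    def rect(m,t):
        n,l,st,_=cv2.connectedComponentsWithStats(m.astype(np.uint8)); k=1+st[1:,4].argmax(); p=W[l==k]
        r=cv2.minAreaRect(p[:,:2].astype(np.float32)); b=cv2.boxPoints(r); print(t,len(p),np.round(r[0],1),np.round(r[1],1),hd(b[1]-b[0]),hd(b[2]-b[1]),'z',np.median(p[:,2]).round(1),'px',u[l==k].mean().round(),v[l==k].mean().round())
        return l==k
    rect(D&(Z>101)&(Z<109),'block'); rect(D&(Z>45)&(Z<54)&(v<260),'saddle'); rect(D&(Z>5)&(Z<14),'base')
E
python3 - <<'E'
from jack import *
import pickle
c=cam('wrist'); pickle.dump(c,open('w5.pkl','wb')); cv2.imwrite('pics/w5.png',cv2.cvtColor(c['image'],cv2.COLOR_RGB2BGR))
measure(c)
E
```

```text
clock: 7.57
ee_pos: [582.9, -125.9, 327.1]
tcp_rot: [-179.9, -0.1, 100.9]
force: [0.7, -0.1, 0.9]
finger_gap: 85.2
finger_force: 0.0
clock: 7.82
ee_pos: [594.4, -153.8, 325.5]
tcp_rot: [-179.8, -0.1, 100.7]
force: [-0.2, 0.7, 0.6]
finger_gap: 84.9
finger_force: 0.0
block 752 [ 592.4 -149.3] [28.5 44.7] -78.7 11.3 z 105.3 px 315.0 163.0
saddle 466 [580.  -86.1] [34.8 33.7] -79.5 10.5 z 49.6 px 315.0 114.0
base 5198 [ 594.1 -182.5] [255.5 159.6] -10.8 79.2 z 10.4 px 314.0 169.0
```

```bash
python3 - <<'E'
from h import *
import pickle
for n,f in [('top',cloud),('w5',wcloud),('w4',wcloud)]:
    c=pickle.load(open(n+'.pkl','rb')); W=f(c); 
    m=(W[...,0]>495)&(W[...,0]<600)&(W[...,1]>-70)&(W[...,1]<112)
    z=W[m][:,2]; print(n,m.sum(),np.percentile(z,[1,50,99]).round(1))
    q=W[m&(W[...,2]>np.median(z)+4)]
    if len(q)<2000: print(len(q),q[::max(1,len(q)//12)].round(0).tolist())
    k=(abs(W[...,0]-547)<80)&(W[...,1]>70)&(W[...,1]<112)&(W[...,2]>4); print('near tab',k.sum(), W[k][:,2].max() if k.any() else '')
go([592.4,-149.3,120],101.1)
E
```

```text
top 1631 [-7.4  1.3 11.6]
292 [[599.0, 85.0, 6.0], [594.0, -4.0, 6.0], [588.0, -29.0, 5.0], [575.0, 91.0, 6.0], [571.0, -42.0, 7.0], [565.0, -59.0, 6.0], [553.0, 9.0, 5.0], [541.0, 80.0, 6.0], [532.0, 25.0, 6.0], [522.0, 15.0, 6.0], [513.0, 69.0, 12.0], [504.0, 52.0, 8.0], [495.0, -9.0, 7.0]]
near tab 171 14.935255225309447
w5 6661 [-1.7  0.6  9.2]
226 [[555.0, 102.0, 7.0], [561.0, 99.0, 7.0], [555.0, 93.0, 7.0], [553.0, 87.0, 8.0], [557.0, 77.0, 7.0], [594.0, 32.0, 7.0], [586.0, 23.0, 6.0], [598.0, 19.0, 5.0], [580.0, -64.0, 8.0], [567.0, -69.0, 12.0], [595.0, -63.0, 9.0], [593.0, -65.0, 9.0], [591.0, -69.0, 10.0]]
near tab 102 9.93991232764887
w4 4067 [-1.6  0.5 10. ]
155 [[501.0, 112.0, 5.0], [503.0, 105.0, 6.0], [509.0, 98.0, 5.0], [559.0, 77.0, 6.0], [589.0, -61.0, 6.0], [593.0, -63.0, 8.0], [594.0, -64.0, 10.0], [585.0, -65.0, 9.0], [567.0, -67.0, 8.0], [591.0, -69.0, 10.0], [567.0, -67.0, 10.0], [557.0, -68.0, 11.0], [583.0, -69.0, 17.0]]
near tab 71 8.626588325011369
pos [ 594.3 -152.5  326.8] [-1.799e+02 -1.000e-01  1.008e+02] ROW [-0.003 -0.002 -0.005] [ 0.0031 -0.0007  0.2068] nrows 5.0
```

```bash
python3 -m pendant '[[[0,0,-0.005,0.001,0,0.04,0.085],[0,0,-0.005,0.002,0,0.08,0.085],[0,0,-0.005,0.002,0,0.12,0.08],[0,0,-0.005,0.002,0,0.16,0.07],[0,0,-0.005,0.002,0,0.2,0.06]]]';python3 -m pendant '[[[0,0,0,0,0,0,0.06],[0,0,0,0,0,0,0.06]]]'; python3 -c "
from h import *
go([592.4,-149.3,36],101.1)"
```

```text
clock: 8.28
ee_pos: [593.6, -148.0, 127.3]
tcp_rot: [179.9, 0.0, 101.3]
force: [0.9, -0.4, -0.1]
finger_gap: 60.8
finger_force: 0.0
clock: 8.45
ee_pos: [592.3, -148.1, 126.2]
tcp_rot: [-179.7, -0.2, 101.2]
force: [-0.3, 0.1, 1.7]
finger_gap: 59.8
finger_force: 0.0
pos [ 592.3 -148.1  126.2] [-179.7   -0.2  101.2] ROW [-0.005 -0.003  0.002] [-0.0015  0.0004  0.0902] nrows 2.2
```

```bash
python3 -m pendant '[[[0,0,0,-0.001,0,0.03,0.06],[0,0,0,-0.001,0,0.06,0.06],[0,0,0,-0.001,0,0.08,0.06],[0,0,0,-0.001,0,0.09,0.06],[0,0,0,-0.001,0,0.09,0.06]]]';python3 -m pendant '[[[0,0,0,0,0,0,0.045],[0,0,0,0,0,0,0.03],[0,0,0,0,0,0,0.015],[0,0,0,0,0,0,0.01],[0,0,0,0,0,0,0.01]]]' 60;python3 -m pendant '[[[0,0,0,0,0,0,0],[0,0,0,0,0,0,0]]]' 60
```

```text
clock: 8.87
ee_pos: [595.1, -150.7, 39.8]
tcp_rot: [179.9, 0.0, 101.2]
force: [-0.7, -0.3, -0.2]
finger_gap: 60.1
finger_force: 0.0
clock: 9.28
ee_pos: [595.5, -151.7, 42.1]
tcp_rot: [179.8, 0.1, 101.1]
force: [-5.1, 0.2, 6.5]
finger_gap: 29.3
finger_force: 65.1
clock: 9.45
ee_pos: [595.5, -151.7, 42.1]
tcp_rot: [179.8, 0.1, 101.1]
force: [-3.6, 0.3, 6.2]
finger_gap: 29.2
finger_force: 65.1
```

```bash
python3 -m pendant '[[[0,0,0,0,0,-0.012,0],[0,0,0,0,0,-0.025,0],[0,0,0,0,0,-0.04,0],[0,0,0,0,0,-0.04,0]]]'; python3 - <<'E'
from jack import *
measure(cam('wrist'))
go([546.7,0,82],90)
E
```

```text
clock: 9.78
ee_pos: [596.3, -151.4, 83.1]
tcp_rot: [179.7, 0.2, 101.1]
force: [0.7, -1.0, -4.9]
finger_gap: 29.0
finger_force: 63.6
block 307 [ 749.5 -179.7] [22.4 31.1] -0.0 90.0 z 104.8 px 509.0 302.0
saddle 11440 [ 589.7 -124.5] [ 91.  122.1] -78.7 11.3 z 51.9 px 312.0 159.0
base 1511 [ 737.4 -185.4] [62.8 55.5] -1.1 88.9 z 8.2 px 447.0 246.0
pos [ 596.  -151.3   81.4] [1.798e+02 1.000e-01 1.011e+02] ROW [0.004 0.002 0.194] [ 0.158  -0.0192 -0.0011] nrows 3.8
```

```bash
python3 -m pendant '[[[0,0,0.04,0.02,-0.002,0,0],[0,0,0.08,0.05,-0.006,0,0],[0,0,0.12,0.08,-0.01,0,0],[0,0,0.16,0.11,-0.013,0,0],[0,0,0.194,0.14,-0.017,0,0]]]';python3 -m pendant '[[[0,0,0,0.015,-0.002,0,0],[0,0,0,0.018,-0.002,0,0],[0,0,0,0.018,-0.002,0,0],[0,0,0,0.018,-0.002,0,0]]]'; python3 - <<'E'
from jack import *
import pickle
c=cam('wrist'); pickle.dump(c,open('w6.pkl','wb'));cv2.imwrite('pics/w6.png',cv2.cvtColor(c['image'],cv2.COLOR_RGB2BGR)); W=wcloud(c);Z=W[...,2]; s=status.state(); v,u=np.mgrid[:400,:640]
D=(abs(W[...,0]-s['ee_pos'][0])<60)&(W[...,1]-s['ee_pos'][1]>30)&(W[...,1]-s['ee_pos'][1]<125)
for lo,hi in[(84,96),(46,58)]:
    m=D&(Z>lo)&(Z<hi); p=W[m][:,:2].astype(np.float32); r=cv2.minAreaRect(p); print(lo,len(p),r,np.median(W[m],0))
# tab and screw
t=(abs(W[...,0]-546)<24)&(W[...,1]>115)&(W[...,1]<165)&(Z>60)&(Z<84)
p=W[t]; print('tab',len(p),p.min(0),p.max(0)); d=t&(c['image'].max(2)<110); print('screw',d.sum(),np.median(W[d],0))
go([546.7,68.2,46],90)
E
```

```text
clock: 10.25
ee_pos: [549.7, -15.6, 77.3]
tcp_rot: [-179.9, -0.0, 89.9]
force: [0.8, -0.4, -7.3]
finger_gap: 29.0
finger_force: 63.3
clock: 10.58
ee_pos: [548.7, 0.7, 77.9]
tcp_rot: [-180.0, 0.0, 90.0]
force: [-0.0, 0.9, -7.0]
finger_gap: 29.2
finger_force: 63.1
84 3311 ((547.5853271484375, 67.8075942993164), (35.11798858642578, 35.37665939331055), 89.97103881835938) [547.82424344  67.49807467  85.89763285]
46 5769 ((546.8914184570312, 59.97213363647461), (88.92443084716797, 58.961727142333984), 0.2460760772228241) [526.98710104  58.84602778  47.03862309]
tab 2382 [527.17213136 115.62767167  67.45206311] [564.57115117 140.34280624  81.83399312]
screw 64 [547.11234716 132.05256691  78.49858338]
pos [5.488e+02 3.000e-01 7.800e+01] [-180.    0.   90.] ROW [-0.001  0.001 -0.   ] [ 0.0679 -0.0021  0.0319] nrows 1.8
```

```bash
python3 - <<'E'
from h import *
import pickle
c=pickle.load(open('w6.pkl','rb')); W=wcloud(c);Z=W[...,2]; v,u=np.mgrid[:400,:640]; im=c['image'].max(2)
t=(abs(W[...,0]-546)<12)&(W[...,1]>100)&(W[...,1]<175)&(Z>60)&(Z<100)
print('px',u[t].min(),u[t].max(),v[t].min(),v[t].max()); p=W[t]
for y in range(108,172,4):
    q=p[abs(p[:,1]-y)<2]; print(y,len(q),np.median(q[:,2]).round(1) if len(q) else '',end=' | ')
d=(t&(im<110)).astype(np.uint8); n,l,st,ce=cv2.connectedComponentsWithStats(d)
print()
for k in range(1,n):
    if st[k,4]>6: print(st[k],np.median(W[l==k],0).round(1),im[l==k].mean())
x0,y0=int(u[t].min())-50,int(v[t].min())-20
print(x0,y0); cv2.imwrite('pics/w6c.png',cv2.cvtColor(cv2.resize(c['image'][y0:y0+120,x0:x0+160],None,fx=5,fy=5),cv2.COLOR_RGB2BGR))
E
```

```text
px 290 332 0 40
108 0  | 112 0  | 116 128 71.6 | 120 296 73.3 | 124 270 74.1 | 128 279 74.7 | 132 302 75.8 | 136 273 77.2 | 140 86 76.5 | 144 0  | 148 0  | 152 0  | 156 0  | 160 0  | 164 0  | 168 0  | 
[303   0  19  15  56] [547.7 131.7  78.5] 96.875
240 -20Traceback (most recent call last):
  File "<stdin>", line 13, in <module>
cv2.error: OpenCV(4.12.0) /io/opencv/modules/imgproc/src/resize.cpp:4208: error: (-215:Assertion failed) !ssize.empty() in function 'resize'
```

```bash
python3 -m pendant '[[[0,0,0,0,0,0.015,0],[0,0,0,0,-0.001,0.028,0],[0,0,0,0,-0.001,0.033,0],[0,0,0,0,-0.001,0.033,0],[0,0,0,0,-0.001,0.033,0]]]'; python3 - <<'E'
from jack import *
c=cam('wrist'); W=wcloud(c);Z=W[...,2]; s=status.state()
D=(abs(W[...,0]-s['ee_pos'][0])<60)&(W[...,1]-s['ee_pos'][1]>30)&(W[...,1]-s['ee_pos'][1]<100)
m=D&(Z>46)&(Z<60);p=W[m][:,:2].astype(np.float32); r=cv2.minAreaRect(p); print(len(p),r,np.median(W[m],0))
b=D&(Z<25)&(Z>7);print(np.median(W[b],0))
print(s['ee_pos'],s['force'])
E
```

```text
clock: 11.05
ee_pos: [547.5, 0.7, 44.8]
tcp_rot: [-179.9, 0.0, 90.0]
force: [1.0, 0.6, -7.2]
finger_gap: 29.2
finger_force: 63.3
3298 ((546.7374877929688, 67.70745849609375), (35.1113395690918, 34.797088623046875), 89.91627502441406) [546.74495279  67.7899389   52.99386879]
[552.81897572  60.19414155  13.9091877 ]
[547.88032641   0.7773691   45.42701915] [ 0.64792552  0.72757766 -6.69930109]
```

```bash
python3 -m pendant '[[[0,0,0,0.015,0,0,0],[0,0,0,0.03,0,0,0],[0,0,0,0.045,0,0,0],[0,0,0,0.058,0,0,0],[0,0,0,0.067,0,0,0]]]'; python3 -m pendant '[[[0,0,0,0,0,0,0],[0,0,0,0,0,0,0],[0,0,0,0,0,0,0]]]';python3 -m pendant '[[[0,0,0,0,0,0.002,0],[0,0,0,0,0,0.004,0],[0,0,0,0,0,0.005,0],[0,0,0,0,0,0.005,0]]]'
```

```text
clock: 11.52
ee_pos: [548.1, 69.4, 45.9]
tcp_rot: [180.0, -0.0, 90.0]
force: [-0.6, 0.5, -6.5]
finger_gap: 29.0
finger_force: 63.3
clock: 11.77
ee_pos: [547.9, 67.6, 45.5]
tcp_rot: [180.0, 0.0, 90.0]
force: [-0.1, 0.0, -6.8]
finger_gap: 29.2
finger_force: 63.3
clock: 12.1
ee_pos: [548.0, 67.5, 41.8]
tcp_rot: [179.9, 0.0, 90.0]
force: [-4.9, -1.4, 1.7]
finger_gap: 28.9
finger_force: 64.4
```

```bash
python3 -m pendant '[[[0,0,0,0,0,0,0.03],[0,0,0,0,0,0,0.05],[0,0,0,0,0,0,0.05],[0,0,0,0,0,-0.02,0.05],[0,0,0,0,0,-0.05,0.05]]]' 40; python3 -m pendant '[[[0,0,0,0,0,-0.04,0.05],[0,0,0,0,0,-0.08,0.05],[0,0,0,0,0,-0.12,0.05],[0,0,0,-0.02,0,-0.16,0],[0,0,0,-0.06,0,-0.18,0]]]';python3 -m pendant '[[[0,0,0,-0.04,0,0,0],[0,0,0,-0.06,0,0,0],[0,0,0,-0.06,0,0,0],[0,0,0,-0.06,0,0,0]]]'; cat > m7.py <<'E'
from jack import *
import sys
c=cam('wrist'); W=wcloud(c);Z=W[...,2]; s=status.state();print(s['ee_pos'].round(1),s['force'].round(1)); im=c['image']
cv2.imwrite('pics/%s.png'%sys.argv[1],cv2.cvtColor(im,cv2.COLOR_RGB2BGR))
def q(t,m):
    n,l,st,_=cv2.connectedComponentsWithStats(m.astype(np.uint8)); k=1+st[1:,4].argmax(); p=W[l==k]; r=cv2.minAreaRect(p[:,:2].astype(np.float32)); print(t,len(p),np.round(r[0],1),np.round(r[1],1),round(r[2],1),np.median(p,0).round(1))
X,Y=W[...,0],W[...,1]
q('block',(abs(X-547)<40)&(Z>101)&(Z<109)&(Y>30)&(Y<110))
q('base',(abs(X-547)<70)&(Z>6)&(Z<14)&(Y>-80)&(Y<170))
try: q('pad',(abs(X-547)<40)&(Z>120)&(Z<165)&(Y<0)&(Y>-90))
except Exception as e: print(e)
q('tab',(abs(X-547)<24)&(Z>62)&(Z<120)&(Y>110)&(Y<160))
q('saddle',(abs(X-547)<20)&(Z>44)&(Z<55)&(Y>105)&(Y<160))
E
python3 m7.py w7
```

```text
clock: 12.52
ee_pos: [546.1, 68.2, 87.4]
tcp_rot: [-179.7, 0.0, 90.0]
force: [-0.4, 0.4, 0.5]
finger_gap: 50.1
finger_force: 0.0
clock: 12.93
ee_pos: [549.0, 15.4, 274.0]
tcp_rot: [179.5, -0.1, 90.3]
force: [0.7, -0.4, -0.1]
finger_gap: 26.9
finger_force: 0.0
clock: 13.27
ee_pos: [548.2, -47.8, 267.9]
tcp_rot: [179.9, -0.0, 89.9]
force: [0.8, 1.1, -0.7]
finger_gap: -0.0
finger_force: 0.0
[548.  -46.8 267.8] [-1.2  1.2 -0.1]
block 1109 [547.4  69. ] [29.2 44.9] 0.1 [546.9  68.6 105.4]
base 3227 [582.2  50.2] [211.2  49.6] 86.7 [577.1  39.9  10.5]
pad 1736 [547.9 -39.8] [63.6 32. ] 90.0 [547.9 -47.  145.3]
tab 1078 [546.4 138.8] [45.  36.4] 85.2 [546.9 137.6  76.6]
saddle 68 [545.8 119.3] [ 5.9 24.3] 83.9 [546.1 119.3  49.5]
```

```bash
python3 -m pendant '[[[0,0,0,0,0,0.035,0],[0,0,0,-0.001,0,0.07,0],[0,0,0,-0.002,0,0.105,0],[0,0,0,-0.002,0,0.135,0],[0,0,0,-0.002,0,0.145,0]]]'; python3 -m pendant '[[[0,0,0,0,0,0,0],[0,0,0,0,0,0,0]]]'; python3 -m pendant '[[[0,0,0,-0.002,0,0.006,0],[0,0,0,-0.005,0,0.012,0],[0,0,0,-0.008,0,0.02,0],[0,0,0,-0.011,0,0.027,0],[0,0,0,-0.013,0,0.033,0]]]'
```

```text
clock: 13.73
ee_pos: [545.3, -47.0, 116.7]
tcp_rot: [-179.5, -0.1, 90.1]
force: [0.0, -0.1, 0.5]
finger_gap: -0.1
finger_force: 0.1
clock: 13.9
ee_pos: [548.1, -48.1, 123.8]
tcp_rot: [180.0, -0.0, 90.1]
force: [0.0, 0.4, 0.9]
finger_gap: 0.1
finger_force: 0.0
clock: 14.32
ee_pos: [548.5, -63.0, 90.2]
tcp_rot: [179.9, 0.1, 90.0]
force: [1.2, -1.7, 5.4]
finger_gap: 0.1
finger_force: 2.0
```

```bash
python3 -m pendant '[[[0,0,0,-0.002,0,0.009,0],[0,0,0,-0.004,0,0.018,0],[0,0,0,-0.005,0,0.027,0],[0,0,0,-0.006,0,0.036,0],[0,0,0,-0.007,0,0.043,0]]]'; python3 -m pendant '[[[0,0,0,0,0,0.003,0],[0,0,0,0,0,0.006,0],[0,0,0,0,0,0.009,0],[0,0,0,0,0,0.012,0]]]'
```

```text
clock: 14.73
ee_pos: [547.9, -69.3, 45.8]
tcp_rot: [180.0, 0.0, 90.0]
force: [2.4, -0.7, 5.2]
finger_gap: 0.1
finger_force: 2.5
clock: 15.07
ee_pos: [547.7, -69.0, 34.9]
tcp_rot: [-180.0, 0.0, 90.0]
force: [0.4, -1.2, 5.1]
finger_gap: 0.0
finger_force: 2.6
```

Force is steady at about 5 N, as expected. I'll go down to the stop in small steps.

```bash
python3 -m pendant '[[[0,0,0,0,0,0.003,0],[0,0,0,0,0,0.006,0],[0,0,0,0,0,0.008,0],[0,0,0,0,0,0.008,0]]]'; python3 -m pendant '[[[0,0,0,0,0,0.002,0],[0,0,0,0,0,0.004,0],[0,0,0,0,0,0.004,0]]]'
```

```text
clock: 15.4
ee_pos: [548.0, -68.6, 29.4]
tcp_rot: [179.9, -0.0, 90.0]
force: [-5.3, -0.7, 14.6]
finger_gap: 0.1
finger_force: 7.2
clock: 15.65
ee_pos: [548.4, -68.6, 28.7]
tcp_rot: [179.8, -0.0, 90.0]
force: [-12.7, 0.0, 29.5]
finger_gap: 0.2
finger_force: 14.2
```

```bash
python3 -m pendant '[[[0,0,0,0,0,-0.0015,0],[0,0,0,0,0,-0.0015,0],[0,0,0,0,0,-0.0015,0]]]'; python3 - <<'E'
from jack import *
import pickle
o=[]
for n in ('wrist','scene','top'):
    c=cam(n); W=wcloud(c) if n=='wrist' else cloud(c); X,Y,Z=W[...,0],W[...,1],W[...,2]
    for t,(a,b) in {'tab':(117,160),'plate_near':(185,200),'plate_far':(300,320)}.items():
        m=(abs(X-(547 if t=='tab' else 600))<(15 if t=='tab' else 12))&(Y>a)&(Y<b)&(Z>60)&(Z<140)
        if m.sum()>5: print(n,t,m.sum(),np.median(W[m],0).round(1))
    for t,B in {'block':(30,110,101,109),'handle':(-100,-20,45,80)}.items():
        m=(abs(X-547)<35)&(Y>B[0])&(Y<B[1])&(Z>B[2])&(Z<B[3])
        if m.sum()>5: print(n,t,m.sum(),np.median(W[m],0).round(1), cv2.minAreaRect(W[m][:,:2].astype(np.float32)))
    o.append(cv2.cvtColor(c['image'],cv2.COLOR_RGB2BGR))
a=cv2.resize(o[0][:280,160:520],(720,560)) [:300]; a=o[0][:250,200:480]; b=o[1][110:260,230:430]
cv2.imwrite('pics/fin.png',np.vstack([cv2.resize(np.hstack([cv2.resize(a,(400,357))]),(400,357)),]) if 0 else np.hstack([cv2.resize(a,(400,357)),cv2.resize(b,(400,300),interpolation=cv2.INTER_CUBIC) if 0 else cv2.copyMakeBorder(cv2.resize(b,(400,300)),0,57,0,0,cv2.BORDER_CONSTANT)]))
s=status.state();print(s['ee_pos'],s['force'])
E
```

```text
clock: 15.9
ee_pos: [548.3, -68.6, 28.9]
tcp_rot: [179.9, -0.0, 90.0]
force: [-9.6, -0.0, 24.3]
finger_gap: 0.2
finger_force: 11.9
wrist handle 4011 [547.5 -48.9  65.5] ((547.77490234375, -46.51687240600586), (53.107330322265625, 31.89667320251465), 89.13571166992188)
scene tab 125 [543.8 139.1 108.7]
scene plate_near 25 [599.8 192.  109. ]
scene plate_far 44 [600.3 311.6 110.1]
scene block 90 [549.5  71.6 104.7] ((548.05517578125, 71.01422119140625), (28.384504318237305, 48.292205810546875), 3.018313407897949)
scene handle 111 [543.7 -55.5  64.5] ((546.7515869140625, -58.159934997558594), (31.199398040771484, 72.695068359375), 3.0051345825195312)
top tab 132 [547.9 136.8 109.6]
top plate_near 37 [599.8 192.4 111.6]
top plate_far 41 [600.3 308.9 110.7]
top block 94 [550.7  66.3 105.8] ((550.778076171875, 67.72407531738281), (26.37287712097168, 41.72871780395508), 0.9133328795433044)
top handle 8 [553.3 -23.2  69.2] ((551.7770385742188, -23.50063705444336), (10.959894180297852, 6.711501598358154), 1.1197664737701416)
[548.26796163 -68.567119    28.96535882] [-8.16022747  0.5540351  24.82717972]
```

View pics/fin.png

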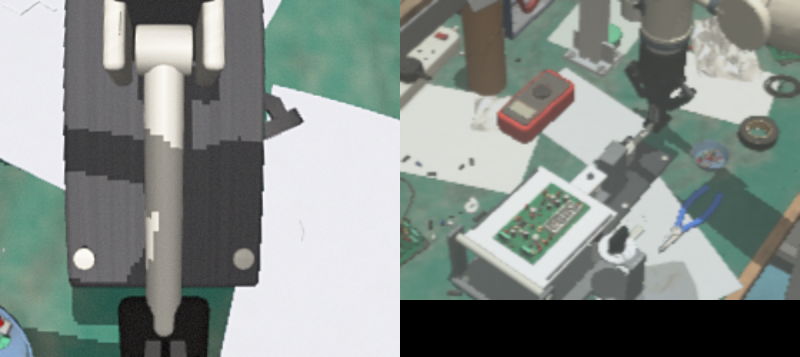

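The last picture shows the handle down under the fingertips (left) and the plate up on the jack, with the meter and pliers undisturbed (right). Plate heights of 109–111 mm from the tab to the hinge end mean it is level, and the handle is on its stop at about 24 N.

```bash
python3 -c "
from workcell import ticket
print(ticket.job_done())"
```

```text
the job is handed in; nothing more can be done
None
```

I handed the job in at about 16 s: the knob is at the index mark, the jack is centred under the lift pad to within about 2 mm, and the handle is held on its stop at about 24 N with the plate level. The verdict was not shown. The real fingertips are about 38 mm short of the reported tool point, so the first knob grip missed and I allowed for that afterwards.

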